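# Power up the cable test station in order

## Task

Switch on the cable test station: with a fingertip press in the red button, then the yellow one, then the blue one, each gently and well in so that it stays down, without ramming it against its stop. Leave the white button out, only touch the switch boxes - do not pick them up or shove them along - and do not disturb anything else on the bench.

Things in the scene. Friction and masses are not known exactly. Their poses are not given: they have to be found in the camera images.
- red_box: Loose grey plastic switch box with a red push button on top (mains feed): 60 x 60 mm, top face 42 mm above the bench, about 0.4 kg, on rubber feet. Origin at the centre of its underside, z up; a short black stub sticks out of its +x side.
- red_top (a point): Centre of the top of the red round button cap (32 mm diameter, in the middle of its box): 60 mm above the bench when out, 46 mm when pushed fully in. It moves with the cap.
- red_button (a joint): Travel of the red button in m: 0 = out (off), grows as it is pushed down, 0.014 = hard end stop. Pushing it takes about 3.5 N at first, rising evenly to about 6.6 N at the end stop, where it is rigid and the force shoots up; a push that stops at about 6 N leaves it well in. It stays at whatever depth it is left (it does not spring back); it counts as in (on) from 0.006. The cap fully in still stands 4 mm proud of the box.
- yellow_box: Loose grey plastic switch box with a yellow push button on top (bench supply): 60 x 60 mm, top face 42 mm above the bench, about 0.4 kg, on rubber feet. Origin at the centre of its underside, z up; a short black stub sticks out of its +x side.
- yellow_top (a point): Centre of the top of the yellow round button cap (32 mm diameter, in the middle of its box): 60 mm above the bench when out, 46 mm when pushed fully in. It moves with the cap.
- yellow_button (a joint): Travel of the yellow button in m: 0 = out (off), grows as it is pushed down, 0.014 = hard end stop. Pushing it takes about 3.5 N at first, rising evenly to about 6.6 N at the end stop, where it is rigid and the force shoots up; a push that stops at about 6 N leaves it well in. It stays at whatever depth it is left (it does not spring back); it counts as in (on) from 0.006. The cap fully in still stands 4 mm proud of the box.
- blue_box: Loose grey plastic switch box with a blue push button on top (cable tester): 60 x 60 mm, top face 42 mm above the bench, about 0.4 kg, on rubber feet. Origin at the centre of its underside, z up; a short black stub sticks out of its +x side.
- blue_top (a point): Centre of the top of the blue round button cap (32 mm diameter, in the middle of its box): 60 mm above the bench when out, 46 mm when pushed fully in. It moves with the cap.
- blue_button (a joint): Travel of the blue button in m: 0 = out (off), grows as it is pushed down, 0.014 = hard end stop. Pushing it takes about 3.5 N at first, rising evenly to about 6.6 N at the end stop, where it is rigid and the force shoots up; a push that stops at about 6 N leaves it well in. It stays at whatever depth it is left (it does not spring back); it counts as in (on) from 0.006. The cap fully in still stands 4 mm proud of the box.
- white_box: Loose grey plastic switch box with a white push button on top (magnifier lamp, to be left off): 60 x 60 mm, top face 42 mm above the bench, about 0.4 kg, on rubber feet. Origin at the centre of its underside, z up; a short black stub sticks out of its +x side.
- white_top (a point): Centre of the top of the white round button cap (32 mm diameter, in the middle of its box): 60 mm above the bench when out, 46 mm when pushed fully in. It moves with the cap.
- white_button (a joint): Travel of the white button in m: 0 = out (off), grows as it is pushed down, 0.014 = hard end stop. Pushing it takes about 3.5 N at first, rising evenly to about 6.6 N at the end stop, where it is rigid and the force shoots up; a push that stops at about 6 N leaves it well in. It stays at whatever depth it is left (it does not spring back); it counts as in (on) from 0.006. The cap fully in still stands 4 mm proud of the box.
- connector_a: Loose black plastic connector housing, 24 x 18 x 21 mm, 20 g, standing between the boxes. Bystander: leave it alone. Origin at the centre of its underside.
- connector_b: A second housing like connector_a. Bystander: leave it alone. Origin at the centre of its underside.
- terminal_jar: Loose small jar of terminals with a black cap, 36 mm across, 55 mm tall, standing between the boxes. Bystander: leave it alone. Origin at the centre of its underside.
- parts_bin: Loose open black parts bin, 130 x 100 x 65 mm, beyond the boxes. Bystander: leave it alone. Origin at the centre of its underside.
- tape_roll: Loose blue roll of tape lying flat, 80 mm across, 22 mm high, beyond the boxes. Bystander: leave it alone. Origin at the centre of its underside.
- pliers: Loose pliers with grey handles lying flat, about 130 mm long, 14 mm high, beyond the boxes; origin at the pivot. Bystander: leave it alone.
- screwdriver: Loose black screwdriver, 160 mm long, lying at the right (-y) of the boxes. Bystander: leave it alone.

How it is judged:
On the way, in this order (a step that is already met when the one before it is completed fails the run):
1. the red button is in (value of joint red_button above 0.006 m), for 0.1 s.
2. the yellow button is in (value of joint yellow_button above 0.006 m), for 0.1 s.
3. the blue button is in (value of joint blue_button above 0.006 m), for 0.1 s.
At the end, for the whole second after the job is handed in: Red, yellow and blue buttons are in by more than 6 of their 14 mm, white is out (under 3 mm); the four boxes stand upright (within 0.1 rad), at rest, within 30 mm of where they began; no bystander has moved more than 25 mm (value of joint each of red_button, yellow_button, blue_button above 0.006 m and value of joint white_button below 0.003 m and distance of each of red_box, yellow_box, blue_box, white_box from where it was at the start of the episode below 0.03 m and angle between each of red_box, yellow_box, blue_box, white_box's own z axis and vertical below 0.1 rad and linear speed of each of red_box, yellow_box, blue_box, white_box below 0.02 m/s and distance of each of connector_a, connector_b, terminal_jar, parts_bin, tape_roll, pliers, screwdriver from where it was at the start of the episode below 0.025 m); the robot touches nothing.
It fails at once if a button goes in (3 mm or more) before the one that should come before it, or the white button is pressed at all (3 mm or more) ((value of joint yellow_button above 0.003 m and value of joint red_button below 0.006 m) or (value of joint blue_button above 0.003 m and value of joint yellow_button below 0.006 m) or value of joint white_button above 0.003 m).
It fails at once if a switch box or its button is pushed with more than 25 N (contact force between the fingers and red_box above 25 N or contact force between the fingers and yellow_box above 25 N or contact force between the fingers and blue_box above 25 N or contact force between the fingers and white_box above 25 N).
It fails at once if a switch box is pushed by a part of the robot other than the fingers (contact force between the arm and red_box above 2 N or contact force between the arm and yellow_box above 2 N or contact force between the arm and blue_box above 2 N or contact force between the arm and white_box above 2 N).
It fails at once if a switch box is lifted by 8 mm, tipped by 0.2 rad or shifted by more than 30 mm (height (world z) of any of red_box, yellow_box, blue_box, white_box above 0.008 m or angle between any of red_box, yellow_box, blue_box, white_box's own z axis and vertical above 0.2 rad or distance of any of red_box, yellow_box, blue_box, white_box from where it was at the start of the episode above 0.03 m).
It fails at once if a bystander is moved by more than 25 mm or the jar knocked over (distance of any of connector_a, connector_b, terminal_jar, parts_bin, tape_roll, pliers, screwdriver from where it was at the start of the episode above 0.025 m or angle between terminal_jar's own z axis and vertical above 0.5 rad).
It also fails if it takes over 45 s, if anything falls off the work surface, if the arm or the gripper's body presses on something with over 40 N, if the wrist force passes 120 N, or if a joint passes its speed limit or range.

## Robot

A 6-joint arm with a two-finger parallel gripper is mounted at the origin on the work surface. World frame = base frame: x ahead of the robot, y to its left, z up, the work surface at z = 0. Lengths are in m, angles in rad, forces in N, time in s.
With the tool pointing down it reaches from about 0.25 to 0.8 m from the base axis. Payload 3.9 kg.
Tool frame: the origin (TCP) lies on the centre line of the jaws, within the pads' length; the fingertips stand 22 mm ahead of it and the grasp point (between the pads) lies 3 mm ahead of it; x points along the fingers, z is the direction in which the jaws open and shut, and the axes are right-handed (so a half turn about x gives the same grasp; the last joint's range is limited). The gripper opens to 85 mm and grips with 20 to 120 N. Pads are 22 mm wide; open, the fingers measure 114 mm over their backs; the gripper's body (76 mm by 85 mm) begins 54 mm behind the grasp point. The pads swing forward as they close: fully open they stand 13 mm farther back than shut.
Start: joints at [-1.347, 0.26, -0.138, 1.173, 0, 1.571], TCP at [0.117, -0.512, 0.253] pointing down, gripper open.
Joint ranges: [-2.78, 2.78], [-0.83, 1.72], [-1.28, 1.37], [-1.9, 2.12], [-1.57, 1.48], [-3.14, 3.14]. Speed limits (rad/s): [2.57, 2.57, 3.14, 3.14, 3.14, 3.14].

## Interface

Orientations are given as [roll, pitch, yaw] about the fixed x, y, z axes, in that order (R = Rz(yaw) Ry(pitch) Rx(roll)).
In Python, from station import arm, capture, camera_info, order, masks_of gives the robot as it stands. The module is installed in compiled form; this text tells all that it offers.
- The arm moves only by the tool jog_arm, never from a script. Its argument "steps" is a list of rows, each an object of numbers: "gripper": the finger opening in cm, from 0 to 8.54; "tx", "ty", "tz": the shift along the tool's x, y, z in cm; "wx", "wy", "wz": the turn, a rotation vector about the tool's x, y, z in rad. In form: [{"gripper": .., "tx": .., "ty": .., "tz": .., "wx": .., "wy": .., "wz": ..}, ...]. A call has 1 to 12 rows; each row is the pose to reach, as a shift and turn from the pose measured when the call began, along the tool's axes at that moment; what a row does not reach only later rows make up. A row lasts 1/8 s, in which the tool goes at most 62.5 mm and 10.7 degrees, less where a joint would pass 70% of its speed; a pose out of reach is approached as far as the arm can. A call with a gripper value outside its range is refused whole. The fingers move at their own pace and stop on an object; "grip_force" is the grip in N (left out, the last holds). Time passes only in rows, so rows that repeat a pose let the fingers close. It gives the time, the measured TCP pose, the force and the opening at its end, in the units of the state.
- arm.sense(): the state, without advancing time (a new reading comes with each control period).
- capture(name): name is "side" or "top"; returns (picture, depth): 400x640x3 uint8, red, green, blue; 400x640 float32, m along the optical axis (not along the pixel's ray), 0 where there is no reading.
- camera_info(name): a dict with "intrinsics" (3x3 intrinsics, pixels), "T" (4x4, takes a point from camera to world coordinates). Camera axes: x right, y down, z forward; pixel columns grow to the right and rows downward; lengths in m; the calibration is good to about 2 mm. A picture is of the moment at which its call begins. camera_info takes no time and is no camera call.
- order.hand_in(): hands the job in, once; it reports no verdict.
Trained networks look in the newest picture that a camera, given by its name, has taken for a name from the list of things; names that differ only in an ending like _2 or _b are one class to them, and where a whole thing is asked for, a point or a joint stands for the part that bears it (a point fixed in the world has none). Each returns a list of dicts, best first, with "score" (0 to 1); they miss things now and then, are a little off and sometimes report something else, mostly with a low value. They report only what shows in the picture. A call takes as long as a camera call.
- masks_of(camera, label): "region" (400x640 bool, what is visible of it) and "bbox" ([left, top, right, bottom] in pixels, round what is visible of it).
The state is a dict: "time": time; "qpos": joint angles; "joint_vel": joint speeds; "effort": joint torques, N m; "tcp_pos": TCP position; "eef_rot": TCP orientation; "contact_force": force on the tool from outside, world axes, zero at the start; "wrist_torque": the same for the moment, N m; "grip_width": finger opening in m.
Only numpy, scipy, OpenCV 4.12 (cv2) and the standard library are available. Lean on these libraries where they do the work, as an engineer would, in place of code of your own. Each camera call takes 0.05 s, during which the arm holds its last target.

## Working session

There is one attempt and no reset: what is moved stays moved. The work goes in short steps, Python scripts to look and compute and a tool call to move; the robot and the scene stay as the last step left them, time stands still between calls to the robot, and variables do not carry over. Pictures are saved under pics/ and viewed, and the job is handed in when it is done.

Besides the shell and the picture viewer there is one more tool, called after ">>>" by a JSON object that holds its "api" and its "payload". jog_arm: Moves the arm, as the interface text tells. Its arguments: {"type":"object","properties":{"steps":{"type":"array"},"grip_force":{"type":"number"}},"required":["steps"]}

```bash
mkdir -p pics
cat > h.py <<'E'
from station import arm, capture, camera_info, order, masks_of
import numpy as np, cv2
def cloud(name,d):
    c=camera_info(name);K=np.array(c["intrinsics"]);T=np.array(c["T"])
    v,u=np.mgrid[0:400,0:640]
    P=np.stack([(u-K[0,2])/K[0,0]*d,(v-K[1,2])/K[1,1]*d,d],-1)
    return P@T[:3,:3].T+T[:3,3]
E
python3 - <<'E'
from h import *
for n in("top","side"):
    p,d=capture(n); cv2.imwrite(f"pics/{n}0.png",p[:,:,::-1]); np.save(n+"_d.npy",d)
    W=cloud(n,d)
    for l in("red_top","yellow_top","blue_top","white_top","connector_a","terminal_jar","screwdriver"):
        for m in masks_of(n,l)[:3]:
            r=m["region"]&(d>0); w=W[r]
            if len(w)<5: continue
            top=w[w[:,2]>np.percentile(w[:,2],98)-.004]
            print(n,l,round(m["score"],2),m["bbox"],np.median(w,0).round(3),w.max(0).round(3),"top",((top.max(0)+top.min(0))/2).round(4))
s=arm.sense(); print({k:np.round(v,3) for k,v in s.items()})
E
```

```text
top red_top 0.73 [269.3, 135.9, 296.1, 164.2] [0.713 0.02  0.022] [0.753 0.059 0.027] top [0.7133 0.0188 0.0244]
top red_top 0.72 [403.5, 209.2, 419.7, 223.4] [ 0.529 -0.289  0.06 ] [ 0.543 -0.275  0.064] top [ 0.5292 -0.2907  0.0613]
top yellow_top 0.56 [237.3, 236.1, 248.3, 249.0] [0.476 0.106 0.061] [0.49  0.123 0.064] top [0.4758 0.1082 0.0621]
top yellow_top 0.34 [354.6, 229.5, 366.8, 243.0] [ 0.487 -0.18   0.018] [ 0.5   -0.169  0.024] top [ 0.4866 -0.1813  0.0207]
top yellow_top 0.29 [281.1, 235.5, 295.6, 250.0] [0.472 0.004 0.055] [0.491 0.022 0.059] top [0.4712 0.0063 0.0569]
top blue_top 0.45 [165.7, 244.4, 181.8, 255.9] [0.457 0.27  0.06 ] [0.472 0.288 0.065] top [0.4571 0.2725 0.0624]
top blue_top 0.22 [402.0, 212.0, 419.9, 225.4] [ 0.529 -0.288  0.06 ] [ 0.544 -0.275  0.064] top [ 0.5292 -0.2906  0.0613]
top white_top 0.56 [320.3, 227.1, 336.3, 240.5] [ 0.494 -0.096  0.06 ] [ 0.506 -0.082  0.065] top [ 0.4929 -0.0964  0.0621]
top connector_a 0.48 [212.1, 213.9, 227.4, 224.1] [0.536 0.174 0.018] [0.551 0.192 0.024] top [0.5358 0.1739 0.0216]
top terminal_jar 0.6 [280.6, 2
[... 1336 characters left out ...]
8.6, 256.7, 216.9] [ 0.471 -0.006  0.035] [0.49  0.021 0.059] top [0.471  0.0051 0.0561]
side screwdriver 0.86 [281.7, 355.2, 369.9, 396.2] [ 0.52  -0.474  0.024] [ 0.622 -0.437  0.029] top [ 0.511  -0.4729  0.0263]
{'time': np.float64(0.8), 'qpos': array([-1.347,  0.26 , -0.138,  1.173,  0.   ,  1.571]), 'joint_vel': array([-0.001, -0.001, -0.001, -0.   ,  0.001,  0.001]), 'effort': array([ 1.0000e-03, -4.0555e+01,  2.5422e+01,  1.0000e-03,  0.0000e+00,
        0.0000e+00]), 'tcp_pos': array([ 0.117, -0.512,  0.253]), 'eef_rot': array([ 0.106,  1.571, -1.241]), 'contact_force': array([ 0.306,  0.219, -0.449]), 'wrist_torque': array([-0.037, -0.005, -0.012]), 'grip_width': np.float64(0.086)}
```

View pics/top0.png

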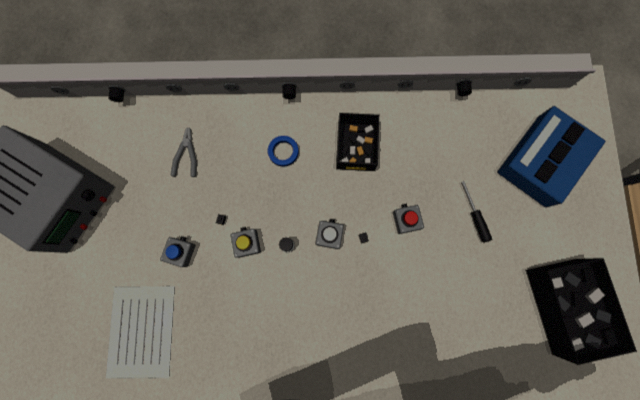

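View pics/side0.png

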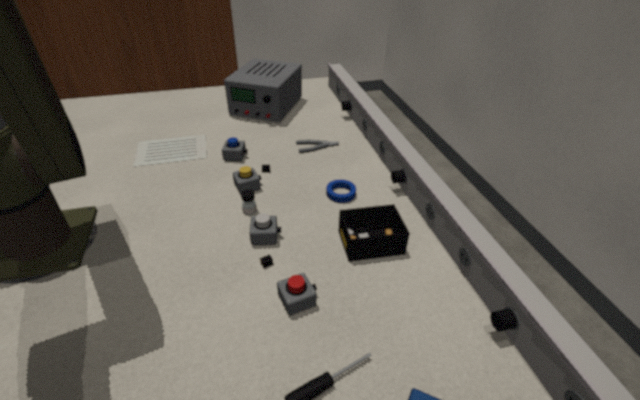

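Run:
```python
from h import *
from scipy.spatial.transform import Rotation as R
s=arm.sense(); print(R.from_euler('xyz',s['eef_rot']).as_matrix().round(3))
```

```text
[[ 0.     0.975  0.222]
 [-0.     0.222 -0.975]
 [-1.     0.     0.   ]]
```

The top view shows red at (410,218), yellow at (244,242), blue at (174,251) and white at (330,234). All four cap tops measure about 61 mm high, which agrees with the given 60 mm. The second "red_top" and "yellow_top" hits are false: they lie at the tape roll, the jar and a connector. Next I close the fingers and move above red.

>>> {"api": "jog_arm", "payload": {"steps": [{"gripper": 0, "ty": 5, "tz": -1.4, "wx": -0.1}, {"gripper": 0, "ty": 10, "tz": -2.8, "wx": -0.2}, {"gripper": 0, "ty": 15, "tz": -4.2, "wx": -0.3}, {"gripper": 0, "ty": 20, "tz": -5.5, "wx": -0.4}, {"gripper": 0, "ty": 25, "tz": -6.9, "wx": -0.5}, {"gripper": 0, "ty": 30, "tz": -8.3, "wx": -0.6}, {"gripper": 0, "ty": 35, "tz": -9.6, "wx": -0.7}, {"gripper": 0, "ty": 40, "tz": -11, "wx": -0.8}, {"gripper": 0, "tx": 3, "ty": 45, "tz": -12.3, "wx": -0.8}, {"gripper": 0, "tx": 6, "ty": 45.07, "tz": -12.35, "wx": -0.8}, {"gripper": 0, "tx": 8, "ty": 45.07, "tz": -12.35, "wx": -0.8}, {"gripper": 0, "tx": 8, "ty": 45.07, "tz": -12.35, "wx": -0.8}], "grip_force": 20}}

```text
invalid input
```

>>> {"api": "jog_arm", "payload": {"steps": [{"gripper": 0, "tx": 0, "ty": 5, "tz": -1.4, "wx": -0.1, "wy": 0, "wz": 0}, {"gripper": 0, "tx": 0, "ty": 10, "tz": -2.8, "wx": -0.2, "wy": 0, "wz": 0}, {"gripper": 0, "tx": 0, "ty": 15, "tz": -4.2, "wx": -0.3, "wy": 0, "wz": 0}, {"gripper": 0, "tx": 0, "ty": 20, "tz": -5.5, "wx": -0.4, "wy": 0, "wz": 0}, {"gripper": 0, "tx": 0, "ty": 25, "tz": -6.9, "wx": -0.5, "wy": 0, "wz": 0}, {"gripper": 0, "tx": 0, "ty": 30, "tz": -8.3, "wx": -0.6, "wy": 0, "wz": 0}, {"gripper": 0, "tx": 0, "ty": 35, "tz": -9.6, "wx": -0.7, "wy": 0, "wz": 0}, {"gripper": 0, "tx": 0, "ty": 40, "tz": -11, "wx": -0.8, "wy": 0, "wz": 0}, {"gripper": 0, "tx": 3, "ty": 45, "tz": -12.3, "wx": -0.8, "wy": 0, "wz": 0}, {"gripper": 0, "tx": 6, "ty": 45.07, "tz": -12.35, "wx": -0.8, "wy": 0, "wz": 0}, {"gripper": 0, "tx": 8, "ty": 45.07, "tz": -12.35, "wx": -0.8, "wy": 0, "wz": 0}, {"gripper": 0, "tx": 8, "ty": 45.07, "tz": -12.35, "wx": -0.8, "wy": 0, "wz": 0}], "grip_force": 20}}

```text
time: 2.3
tcp_pos: [0.5275, -0.2906, 0.1715]
eef_rot: [-3.086, 1.567, 2.65]
contact_force: [-0.4, -0.3, 0.0]
grip_width: 0.0001
```

>>> {"api": "jog_arm", "payload": {"steps": [{"gripper": 0, "tx": 4, "ty": 0, "tz": 0, "wx": 0, "wy": 0, "wz": 0}, {"gripper": 0, "tx": 7, "ty": 0, "tz": 0, "wx": 0, "wy": 0, "wz": 0}, {"gripper": 0, "tx": 7.8, "ty": 0, "tz": 0, "wx": 0, "wy": 0, "wz": 0}, {"gripper": 0, "tx": 7.8, "ty": 0, "tz": 0, "wx": 0, "wy": 0, "wz": 0}]}}

```text
time: 2.8
tcp_pos: [0.5275, -0.2908, 0.0943]
eef_rot: [-3.084, 1.567, 2.652]
contact_force: [-0.2, 0.1, 0.5]
grip_width: 0.0001
```

Run:
```python
from h import *
from scipy.spatial.transform import Rotation as R
p,d=capture("side"); cv2.imwrite("pics/side1.png",cv2.resize(p[200:340,200:380,::-1],None,fx=4,fy=4))
s=arm.sense(); print(s['time'],s['tcp_pos'].round(4),s['contact_force'].round(2),s['qpos'].round(2)); print(R.from_euler('xyz',s['eef_rot']).as_matrix().round(3))
```

```text
2.85 [ 0.5281 -0.2911  0.095 ] [-0.2  -0.01 -0.44] [-0.5   0.5  -0.21  0.87 -0.    1.61]
[[-0.002  0.52   0.854]
 [ 0.001  0.854 -0.52 ]
 [-1.    -0.    -0.002]]
```

View pics/side1.png

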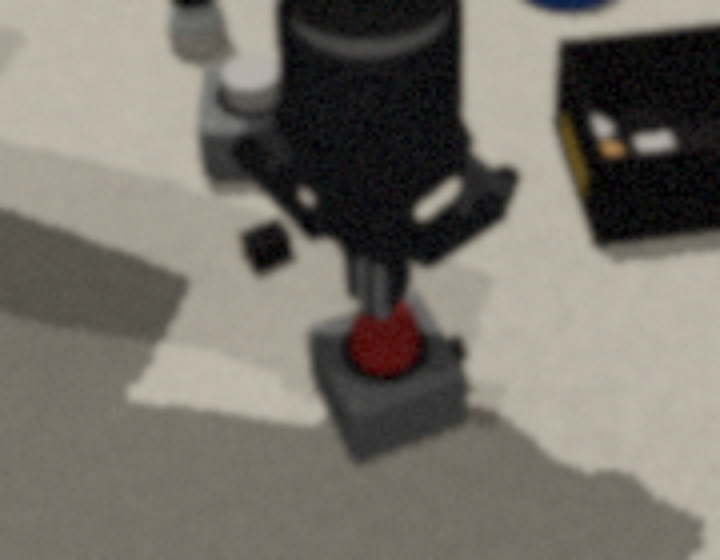

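The closed fingertips are just above the red cap, at about (380,315) in the crop. I lower in small steps and read the force each time.

>>> {"api": "jog_arm", "payload": {"steps": [{"gripper": 0, "tx": 0.6, "ty": 0, "tz": 0, "wx": 0, "wy": 0, "wz": 0}, {"gripper": 0, "tx": 1.1, "ty": 0, "tz": 0, "wx": 0, "wy": 0, "wz": 0}, {"gripper": 0, "tx": 1.4, "ty": 0, "tz": 0, "wx": 0, "wy": 0, "wz": 0}, {"gripper": 0, "tx": 1.6, "ty": 0, "tz": 0, "wx": 0, "wy": 0, "wz": 0}]}}

```text
time: 3.35
tcp_pos: [0.5282, -0.2911, 0.0793]
eef_rot: [-3.024, 1.569, 2.713]
contact_force: [-0.7, 0.7, 4.2]
grip_width: -0.0004
```

>>> {"api": "jog_arm", "payload": {"steps": [{"gripper": 0, "tx": 0.2, "ty": 0, "tz": 0, "wx": 0, "wy": 0, "wz": 0}, {"gripper": 0, "tx": 0.4, "ty": 0, "tz": 0, "wx": 0, "wy": 0, "wz": 0}, {"gripper": 0, "tx": 0.6, "ty": 0, "tz": 0, "wx": 0, "wy": 0, "wz": 0}, {"gripper": 0, "tx": 0.7, "ty": 0, "tz": 0, "wx": 0, "wy": 0, "wz": 0}, {"gripper": 0, "tx": 0.7, "ty": 0, "tz": 0, "wx": 0, "wy": 0, "wz": 0}]}}

```text
time: 3.98
tcp_pos: [0.5282, -0.2912, 0.0723]
eef_rot: [-3.017, 1.569, 2.719]
contact_force: [-1.2, 1.0, 4.3]
grip_width: -0.0001
```

>>> {"api": "jog_arm", "payload": {"steps": [{"gripper": 0, "tx": 0.1, "ty": 0, "tz": 0, "wx": 0, "wy": 0, "wz": 0}, {"gripper": 0, "tx": 0.2, "ty": 0, "tz": 0, "wx": 0, "wy": 0, "wz": 0}]}}

```text
time: 4.22
tcp_pos: [0.5282, -0.2911, 0.0705]
eef_rot: [-3.056, 1.57, 2.681]
contact_force: [-0.7, 1.2, 6.0]
grip_width: 0.0002
```

Run:
```python
from h import *
s=arm.sense(); print(s['time'],s['tcp_pos'].round(4),s['contact_force'].round(2))
```

```text
4.225 [ 0.5282 -0.2911  0.0705] [-0.69  1.17  5.98]
```

6.0 N, about 11 mm in. I lift and go to yellow.

>>> {"api": "jog_arm", "payload": {"steps": [{"gripper": 0, "tx": -3, "ty": 0, "tz": 0, "wx": 0, "wy": 0, "wz": 0}, {"gripper": 0, "tx": -8, "ty": 0, "tz": 0, "wx": 0, "wy": 0, "wz": 0}, {"gripper": 0, "tx": -8, "ty": 4, "tz": -3.2, "wx": -0.1, "wy": 0, "wz": 0}, {"gripper": 0, "tx": -8, "ty": 8, "tz": -6.4, "wx": -0.2, "wy": 0, "wz": 0}, {"gripper": 0, "tx": -8, "ty": 12, "tz": -9.6, "wx": -0.3, "wy": 0, "wz": 0}, {"gripper": 0, "tx": -8, "ty": 16, "tz": -12.9, "wx": -0.4, "wy": 0, "wz": 0}, {"gripper": 0, "tx": -8, "ty": 20, "tz": -16.1, "wx": -0.5, "wy": 0, "wz": 0}, {"gripper": 0, "tx": -8, "ty": 24, "tz": -19.3, "wx": -0.6, "wy": 0, "wz": 0}, {"gripper": 0, "tx": -8, "ty": 28, "tz": -22.5, "wx": -0.7, "wy": 0, "wz": 0}, {"gripper": 0, "tx": -8, "ty": 31.2, "tz": -25.1, "wx": -0.7, "wy": 0, "wz": 0}, {"gripper": 0, "tx": -8, "ty": 31.2, "tz": -25.1, "wx": -0.7, "wy": 0, "wz": 0}, {"gripper": 0, "tx": -8, "ty": 31.2, "tz": -25.1, "wx": -0.7, "wy": 0, "wz": 0}]}}

```text
time: 5.72
tcp_pos: [0.4759, 0.1056, 0.1503]
eef_rot: [3.093, 1.569, -3.036]
contact_force: [0.0, -0.1, -0.0]
grip_width: -0.0
```

Run:
```python
from h import *
from scipy.spatial.transform import Rotation as R
for n in("top","side"):
    p,d=capture(n); cv2.imwrite(f"pics/{n}2.png",p[:,:,::-1]); W=cloud(n,d)
    h=cv2.cvtColor(p,cv2.COLOR_RGB2HSV).astype(int)
    m=((h[...,0]<8)|(h[...,0]>172))&(h[...,1]>150)&(h[...,2]>60)&(abs(W[...,0]-.529)<.03)&(abs(W[...,1]+.291)<.03)
    print(n,m.sum(),np.median(W[m],0),np.percentile(W[m][:,2],[10,50,90]))
s=arm.sense(); print(s['time'],s['tcp_pos'].round(4),s['contact_force'].round(2)); print(R.from_euler('xyz',s['eef_rot']).as_matrix().round(3))
```

```text
top 152 [ 0.52821656 -0.29021807  0.04817136] [0.0447553  0.04817136 0.05042295]
side 206 [ 0.52858514 -0.29552887  0.04919   ] [0.04586671 0.04919    0.05048266]
5.825 [0.4761 0.1049 0.1505] [ 0.04 -0.32  0.04]
[[-0.001 -0.151  0.988]
 [ 0.     0.988  0.151]
 [-1.     0.    -0.001]]
```

View pics/side2.png

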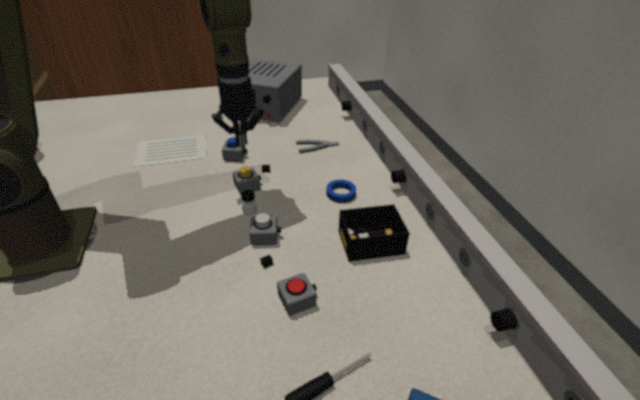

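The side view shows red (296,287) with its cap at 48 mm, so it is about 12 mm in and the box is in place. Now I lower onto yellow.

>>> {"api": "jog_arm", "payload": {"steps": [{"gripper": 0, "tx": 4, "ty": 0.15, "tz": 0, "wx": 0, "wy": 0, "wz": 0}, {"gripper": 0, "tx": 6.2, "ty": 0.15, "tz": 0, "wx": 0, "wy": 0, "wz": 0}, {"gripper": 0, "tx": 6.7, "ty": 0.15, "tz": 0, "wx": 0, "wy": 0, "wz": 0}, {"gripper": 0, "tx": 6.9, "ty": 0.15, "tz": 0, "wx": 0, "wy": 0, "wz": 0}, {"gripper": 0, "tx": 7.1, "ty": 0.15, "tz": 0, "wx": 0, "wy": 0, "wz": 0}, {"gripper": 0, "tx": 7.3, "ty": 0.15, "tz": 0, "wx": 0, "wy": 0, "wz": 0}]}}

```text
time: 6.58
tcp_pos: [0.4763, 0.1061, 0.0783]
eef_rot: [-1.908, 1.57, -1.756]
contact_force: [-2.0, -2.1, 3.4]
grip_width: 0.0001
```

>>> {"api": "jog_arm", "payload": {"steps": [{"gripper": 0, "tx": 0.2, "ty": 0, "tz": 0, "wx": 0, "wy": 0, "wz": 0}, {"gripper": 0, "tx": 0.4, "ty": 0, "tz": 0, "wx": 0, "wy": 0, "wz": 0}, {"gripper": 0, "tx": 0.55, "ty": 0, "tz": 0, "wx": 0, "wy": 0, "wz": 0}]}}

```text
time: 6.95
tcp_pos: [0.4763, 0.1061, 0.0729]
eef_rot: [-1.46, 1.57, -1.308]
contact_force: [-1.8, -1.9, 5.1]
grip_width: 0.0001
```

>>> {"api": "jog_arm", "payload": {"steps": [{"gripper": 0, "tx": 0.1, "ty": 0, "tz": 0, "wx": 0, "wy": 0, "wz": 0}, {"gripper": 0, "tx": 0.2, "ty": 0, "tz": 0, "wx": 0, "wy": 0, "wz": 0}]}}

```text
time: 7.2
tcp_pos: [0.4763, 0.1061, 0.071]
eef_rot: [-1.363, 1.57, -1.211]
contact_force: [-2.5, -1.9, 6.0]
grip_width: 0.0002
```

Run:
```python
from h import *
from scipy.spatial.transform import Rotation as R
s=arm.sense(); print(s['time'],s['tcp_pos'].round(4),s['contact_force'].round(2))
A=R.from_euler('xyz',s['eef_rot']).as_matrix();print(A.round(3))
print(A.T@(np.array([.457,.2698,.1505])-s['tcp_pos']))
```

```text
7.2 [0.4763 0.1061 0.071 ] [-2.52 -1.95  6.02]
[[ 0.    -0.151  0.989]
 [-0.001  0.989  0.151]
 [-1.    -0.001  0.   ]]
[-0.07968598  0.16470817  0.00567467]
```

>>> {"api": "jog_arm", "payload": {"steps": [{"gripper": 0, "tx": -3, "ty": 0, "tz": 0, "wx": 0, "wy": 0, "wz": 0}, {"gripper": 0, "tx": -8, "ty": 0, "tz": 0, "wx": 0, "wy": 0, "wz": 0}, {"gripper": 0, "tx": -8, "ty": 4, "tz": 0.1, "wx": -0.1, "wy": 0, "wz": 0}, {"gripper": 0, "tx": -8, "ty": 8, "tz": 0.3, "wx": -0.2, "wy": 0, "wz": 0}, {"gripper": 0, "tx": -8, "ty": 12, "tz": 0.4, "wx": -0.3, "wy": 0, "wz": 0}, {"gripper": 0, "tx": -8, "ty": 16.47, "tz": 0.57, "wx": -0.3, "wy": 0, "wz": 0}, {"gripper": 0, "tx": -8, "ty": 16.47, "tz": 0.57, "wx": -0.3, "wy": 0, "wz": 0}, {"gripper": 0, "tx": -8, "ty": 16.47, "tz": 0.57, "wx": -0.3, "wy": 0, "wz": 0}]}}

```text
time: 8.2
tcp_pos: [0.457, 0.2699, 0.1504]
eef_rot: [-1.816, 1.57, -1.364]
contact_force: [0.3, -0.4, -0.9]
grip_width: 0.0
```

Run:
```python
from h import *
for n in("top","side"):
    p,d=capture(n); cv2.imwrite(f"pics/{n}3.png",p[:,:,::-1]); W=cloud(n,d)
    m=(abs(W[...,0]-.476)<.01)&(abs(W[...,1]-.107)<.01)
    print(n,m.sum(),np.median(W[m],0))
s=arm.sense(); print(s['time'],s['tcp_pos'].round(4),s['contact_force'].round(2),s['qpos'].round(2))
```

```text
top 71 [0.47637372 0.10624928 0.0498846 ]
side 35 [0.47544547 0.10734739 0.04986379]
8.3 [0.457  0.269  0.1506] [-0.55  0.11  0.17] [ 0.53  0.33 -0.31  0.92 -0.    1.65]
```

View pics/side3.png

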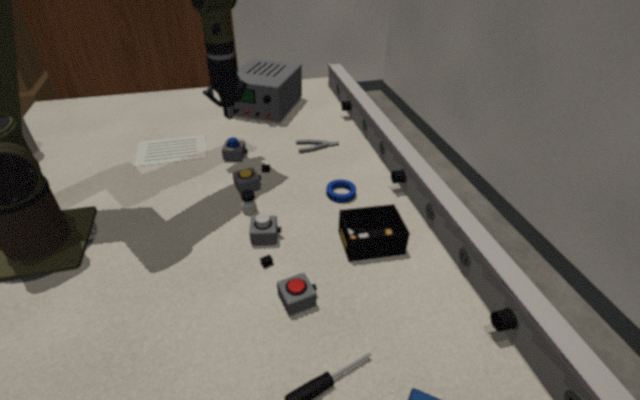

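Yellow (246,174) is down: its cap is at 50 mm, from 61, so about 11 mm in. The box has not moved. Blue (234,143) is still out, and I press it now.

>>> {"api": "jog_arm", "payload": {"steps": [{"gripper": 0, "tx": 4, "ty": 0, "tz": 0, "wx": 0, "wy": 0, "wz": 0}, {"gripper": 0, "tx": 6.2, "ty": 0, "tz": 0, "wx": 0, "wy": 0, "wz": 0}, {"gripper": 0, "tx": 6.7, "ty": 0, "tz": 0, "wx": 0, "wy": 0, "wz": 0}, {"gripper": 0, "tx": 6.9, "ty": 0, "tz": 0, "wx": 0, "wy": 0, "wz": 0}, {"gripper": 0, "tx": 7.1, "ty": 0, "tz": 0, "wx": 0, "wy": 0, "wz": 0}, {"gripper": 0, "tx": 7.3, "ty": 0, "tz": 0, "wx": 0, "wy": 0, "wz": 0}]}}

```text
time: 9.05
tcp_pos: [0.4576, 0.2687, 0.0785]
eef_rot: [-1.14, 1.569, -0.689]
contact_force: [-0.4, -2.3, 3.4]
grip_width: -0.0001
```

>>> {"api": "jog_arm", "payload": {"steps": [{"gripper": 0, "tx": 0.2, "ty": 0, "tz": 0, "wx": 0, "wy": 0, "wz": 0}, {"gripper": 0, "tx": 0.4, "ty": 0, "tz": 0, "wx": 0, "wy": 0, "wz": 0}, {"gripper": 0, "tx": 0.5, "ty": 0, "tz": 0, "wx": 0, "wy": 0, "wz": 0}]}}

```text
time: 9.43
tcp_pos: [0.4576, 0.2687, 0.0736]
eef_rot: [-1.094, 1.569, -0.644]
contact_force: [-1.4, -2.0, 5.9]
grip_width: -0.0001
```

>>> {"api": "jog_arm", "payload": {"steps": [{"gripper": 0, "tx": 0.1, "ty": 0, "tz": 0, "wx": 0, "wy": 0, "wz": 0}, {"gripper": 0, "tx": 0.2, "ty": 0, "tz": 0, "wx": 0, "wy": 0, "wz": 0}]}}

```text
time: 9.68
tcp_pos: [0.4576, 0.2687, 0.0717]
eef_rot: [-1.083, 1.568, -0.633]
contact_force: [-0.8, -3.0, 5.1]
grip_width: 0.0003
```

>>> {"api": "jog_arm", "payload": {"steps": [{"gripper": 0, "tx": -3, "ty": 0, "tz": 0, "wx": 0, "wy": 0, "wz": 0}, {"gripper": 0, "tx": -8, "ty": 0, "tz": 0, "wx": 0, "wy": 0, "wz": 0}, {"gripper": 0, "tx": -14, "ty": 0, "tz": 0, "wx": 0, "wy": 0, "wz": 0}, {"gripper": 0, "tx": -18, "ty": 0, "tz": 0, "wx": 0, "wy": 0, "wz": 0}, {"gripper": 0, "tx": -18, "ty": 0, "tz": 0, "wx": 0, "wy": 0, "wz": 0}, {"gripper": 0, "tx": -18, "ty": 0, "tz": 0, "wx": 0, "wy": 0, "wz": 0}]}}

```text
time: 10.42
tcp_pos: [0.4572, 0.2692, 0.2507]
eef_rot: [-1.205, 1.569, -0.754]
contact_force: [-0.5, 0.5, -0.6]
grip_width: -0.0001
```

Run:
```python
from h import *
for n in("top","side"):
    p,d=capture(n); cv2.imwrite(f"pics/{n}4.png",p[:,:,::-1]); W=cloud(n,d)
    for l,x,y in(("red",.529,-.291),("yellow",.476,.1065),("blue",.457,.27),("white",.4935,-.098)):
        m=(abs(W[...,0]-x)<.01)&(abs(W[...,1]-y)<.01)
        print(n,l,m.sum(),np.median(W[m],0).round(4))
s=arm.sense(); print(s['time'],s['tcp_pos'].round(4),s['contact_force'].round(2))
```

```text
top red 69 [ 0.5302 -0.2914  0.0487]
top yellow 76 [0.4765 0.106  0.0494]
top blue 174 [0.4621 0.2634 0.2387]
top white 70 [ 0.494  -0.0986  0.0607]
side red 88 [ 0.5286 -0.2908  0.0494]
side yellow 32 [0.4761 0.108  0.0502]
side blue 121 [0.4628 0.2624 0.2707]
side white 52 [ 0.4934 -0.0979  0.0612]
10.525 [0.4565 0.2686 0.2498] [-0.63 -0.87  0.6 ]
```

View pics/side4.png

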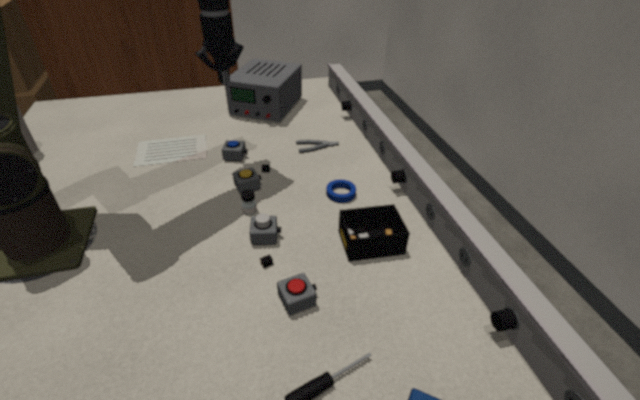

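Blue (234,144) looks down and every object is where it was. The depth reading at blue took in the arm, so I limit the height to measure its cap before handing in.

Run:
```python
from h import *
p,d=capture("side"); W=cloud("side",d)
m=(abs(W[...,0]-.457)<.012)&(abs(W[...,1]-.269)<.012)&(W[...,2]<.1)
z=np.median(W[m],0); print(m.sum(),z, np.percentile(W[m][:,2],[10,90]))
if z[2]<.053 and m.sum()>8: order.hand_in(); print("handed in")
```

```text
43 [0.45756172 0.26426012 0.05047535] [0.04562251 0.05180641]
the job is handed in; nothing more can be done
handed in
```

I pressed red, then yellow, then blue with the closed fingertips, lifted the arm clear and handed the job in at about 10.6 s of robot time. `hand_in` reports no verdict.

| Button | Cap height at the end (about 61 mm when out) | Estimated travel | Last force reading while pressing |
|---|---|---|---|
| Red | 49 mm | about 11–12 mm | 6.0 N |
| Yellow | 50 mm | about 11 mm | 6.0 N |
| Blue | 50 mm | about 10–11 mm | 5.1 N |
| White | 61 mm | not pressed | – |

- **Force:** the readings scatter. Blue read 5.9 N at a shallower depth, then 5.1 N deeper in, so I stopped on depth as well as force. The highest force read was 6.0 N downwards, with up to about 3 N sideways.
- **Position:** the red, yellow and white caps measured within about 2 mm of their starting positions. I checked the blue box and the bystanders only by eye, in the last side picture, and they looked unmoved.
- **Blue:** its final height comes from the side camera only. My first reading at blue, from both cameras, picked up the arm above it, so I repeated the side one with a height limit.

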